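Reserve the dish's bay: flip its tag and log it

ROBOT

A 6-joint arm with a two-finger parallel gripper is mounted at the origin on the work surface. World frame = base frame: x ahead of the robot, y to its left, z up, the work surface at z = 0. Lengths are in mm, angles in rad, forces in N, time in s.
With the tool pointing down it reaches from about 400 to 925 mm from the base axis. Payload 12.5 kg.
Tool frame: the origin (TCP) lies midway between the tips of the shut fingers; the grasp point (between the pads) lies 19 mm behind it; z points along the fingers, y is the direction in which the jaws open and shut (so a half turn about z gives the same grasp; the last joint's range is limited). The gripper opens to 95 mm and grips with 3 to 60 N. Pads are 20 mm wide; open, the fingers measure 119 mm over their backs; the gripper's body (75 mm by 180 mm) begins 59 mm behind the grasp point.
Start: joints at [-1.401, 0.491, 1.559, -0, 1.092, -0.106], TCP at [170.221, -601.391, 214.661] pointing down, gripper open.
Joint ranges: [-3.1, 3.1], [-0.84, 2.19], [0.05, 2.79], [-1.13, 4.28], [0.06, 2.93], [-2.69, 2.69]. Speed limits (rad/s): [2.22, 2.22, 2.79, 3.14, 3.14, 3.14].

INTERFACE

Orientations are given as [roll, pitch, yaw] about the fixed x, y, z axes, in that order (R = Rz(yaw) Ry(pitch) Rx(roll)).
In Python, from cell import env, eyes, job_done, boxes_of, regions_of gives the robot as it stands.
- The arm moves only by the tool send_rows, never from a script. Its argument "plan" is text: rows parted by semicolons, each of 5 numbers parted by spaces: the shift along the tool's x, y, z in mm, then the turn about the tool's z in rad, then the finger opening in mm, from 0 to 95.1. In form: x y z roll gripper; .... A call has 1 to 8 rows; each row shifts and turns the pose as measured when the row begins, along the tool's axes as they then stand; what a row does not reach is not made up. A row lasts 1/10 s, in which the tool goes at most 50 mm and 8.59 degrees, less where a joint would pass 70% of its speed; a pose out of reach is approached as far as the arm can. A call with a gripper value outside its range is refused whole. The fingers move at their own pace and stop on an object; the grip force is fixed at half the most. Time passes only in rows, so rows that do not move let the fingers close. It gives the time, the measured TCP pose, the force and the opening at its end, in the units of the state.
- env.state(): the state, without advancing time (a new reading comes with each control period).
- eyes.read_camera(name): name is "side" or "top" or "wrist"; returns a dict with "image" (420x560x3 uint8, red, green, blue), "vertical_fov" (degrees; the focal length in pixels is half the picture's height over the tangent of half this angle, whatever the lens; pixels are square), "cx", "cy" (the principal point, pixels), "extrinsics" (4x4, takes a point from camera to world coordinates). Camera axes: x right, y up, looking along -z (the intrinsics and any distortion apply to the point x, -y, -z); pixel columns grow to the right and rows downward; lengths in mm; the calibration is good to about 2 mm. A picture is of the moment at which its call begins. There is no depth.
- job_done(): hands the job in, once; it reports no verdict.
Trained networks look in a picture, given as the dict that the camera call returned (one of the last four; its "shot" number tells which), for a name from the list of things; names that differ only in an ending like _2 or _b are one class to them, and where a whole thing is asked for, a point or a joint stands for the part that bears it (a point fixed in the world has none). Each returns a list of dicts, best first, with "confidence" (0 to 1); they miss things now and then, are a little off and sometimes report something else, mostly with a low value. They report only what shows in the picture. A call takes as long as a camera call.
- boxes_of(target, picture): "bbox" ([left, top, width, height] in pixels, round what is visible of it).
- regions_of(target, picture): "pixels" (420x560 bool, what is visible of it) and "bbox" ([left, top, width, height] in pixels, round what is visible of it).
The state is a dict: "t": time; "joints": joint angles; "qvel": joint speeds; "tau": joint torques, N m; "eef_pos": TCP position; "tcp_rot": TCP orientation; "ft_force": force on the tool from outside, world axes, zero at the start; "moment": the same for the moment, N m; "opening": opening from 0.0 (shut) to 1.0 (fully open).
Only numpy, scipy, OpenCV 4.12 (cv2) and the standard library are available. Lean on these libraries where they do the work, as an engineer would, in place of code of your own. Each camera call takes 0.05 s, during which the arm holds its last target.

TASK

The round lidded dish stands in one of the three bays of the reservation stand. With your fingertips tip up the hinged tag in front of that bay (pressing down its thumb tab raises it) and push it right over its pivot, until it lies flat towards the dish with its ring face up; then press the button on the logger box fully down and let it come up again. Leave the other two tags as they are, and do not pick up or shift the dish or any other loose thing.

Things in the scene. Friction and masses are not known exactly. Their poses are not given: they have to be found in the camera images.
- stand: fixed cream reservation stand; origin on the table under the middle of the pivot line; +x points from the tags to the bays, +y to the left tag, z up. Base plate 12 mm thick, x -30 to 170, y -150 to 150 mm; open space under the tags in front of it. Pivot line along y at x 0, height 75 mm. Two fins between the bays at y +-47.5, 4 mm thick, 32 mm high, x 82 to 168 mm
- tag_left (a joint): hinge of the left (stand +y) tag, a white plate 50 mm wide, 4 mm thick, free edge 60 mm from the pivot, with a grey thumb tab behind the pivot. 0 = level, free edge to stand -x (robot side), bar face up; pi/2 upright; pi = level, free edge to the bays, ring face up, at its stop. Starts at 0 to 0.12. Friction hinge: stays where it is left; 1 N at the edge turns it
- pivot_left (a point): point on the stand at the middle of the left (stand +y) tag's pivot, stand frame (0, +95, 75) mm; axes as the stand's, the pivot runs along y, between two posts 18 x 8 mm, 88 mm high, 31 mm either side. The tag's thumb tab, rigid with it, 24 mm wide, 3 mm thick, reaches 36 mm from the pivot on the bay side; with the tag at 0 it slants up by 0.61 rad; pressing it down raises the tag by the same angle
- tag_left_edge (a point): middle of the free edge of the left (stand +y) tag, moves with it
- bay_left (a point): centre of the left (stand +y) bay, a black round pad on the base plate, at stand (125, +95, 12) mm, straight behind the tag of the same name
- tag_middle (a joint): hinge of the middle tag, a white plate 50 mm wide, 4 mm thick, free edge 60 mm from the pivot, with a grey thumb tab behind the pivot. 0 = level, free edge to stand -x (robot side), bar face up; pi/2 upright; pi = level, free edge to the bays, ring face up, at its stop. Starts at 0 to 0.12. Friction hinge: stays where it is left; 1 N at the edge turns it
- pivot_middle (a point): point on the stand at the middle of the middle tag's pivot, stand frame (0, 0, 75) mm; axes as the stand's, the pivot runs along y, between two posts 18 x 8 mm, 88 mm high, 31 mm either side. The tag's thumb tab, rigid with it, 24 mm wide, 3 mm thick, reaches 36 mm from the pivot on the bay side; with the tag at 0 it slants up by 0.61 rad; pressing it down raises the tag by the same angle
- tag_middle_edge (a point): middle of the free edge of the middle tag, moves with it
- bay_middle (a point): centre of the middle bay, a black round pad on the base plate, at stand (125, 0, 12) mm, straight behind the tag of the same name
- tag_right (a joint): hinge of the right (stand -y) tag, a white plate 50 mm wide, 4 mm thick, free edge 60 mm from the pivot, with a grey thumb tab behind the pivot. 0 = level, free edge to stand -x (robot side), bar face up; pi/2 upright; pi = level, free edge to the bays, ring face up, at its stop. Starts at 0 to 0.12. Friction hinge: stays where it is left; 1 N at the edge turns it
- pivot_right (a point): point on the stand at the middle of the right (stand -y) tag's pivot, stand frame (0, -95, 75) mm; axes as the stand's, the pivot runs along y, between two posts 18 x 8 mm, 88 mm high, 31 mm either side. The tag's thumb tab, rigid with it, 24 mm wide, 3 mm thick, reaches 36 mm from the pivot on the bay side; with the tag at 0 it slants up by 0.61 rad; pressing it down raises the tag by the same angle
- tag_right_edge (a point): middle of the free edge of the right (stand -y) tag, moves with it
- bay_right (a point): centre of the right (stand -y) bay, a black round pad on the base plate, at stand (125, -95, 12) mm, straight behind the tag of the same name
- dish: round lidded culture dish, 60 mm across, 16 mm high, pale; origin under its centre; stands loose in one of the bays
- slide_box: oblong slide box 80 x 36 x 32 mm with white lid, loose in another bay; origin under its centre
- well_plate: square grey well plate 60 x 60 x 18 mm with nine dark wells, loose in another bay; origin under its centre
- logger: fixed cream logger box 90 x 90 x 30 mm, to one side of the stand; origin under its centre
- log_button (a joint): travel of the round grey push button (28 mm across) on the logger's top: 0 = up, 0.006 m = fully down; springs back; 4 N holds it fully down
- log_button_top (a point): centre of the button's top face, faces up
- tube_rack: white rack of six capped tubes, 60 x 90 mm, 63 mm high, loose, on the other side of the stand; origin under its centre
- objective_can: steel round screw can 40 mm across, 45 mm high, loose; origin under its centre
- slide_holder: flat aluminium slide holder 85 x 36 x 12 mm, loose, between robot and stand; origin under its centre
- reagent_bottle: amber bottle 60 mm across, 130 mm high, loose, beside the stand's far end; origin under its centre
- beaker: white beaker 70 mm across, 85 mm high, loose, beside the stand's far end; origin under its centre

How it is judged (in metres and radians):
On the way, in this order (a step that is already met when the one before it is completed fails the run):
1. the dish's tag is flipped right over, the other two are not (((horizontal distance between dish and bay_left below 0.04 m and value of joint tag_left above 2.95 rad and value of joint each of tag_middle, tag_right below 0.35 rad) or (horizontal distance between dish and bay_middle below 0.04 m and value of joint each of tag_left, tag_right below 0.35 rad and value of joint tag_middle above 2.95 rad) or (horizontal distance between dish and bay_right below 0.04 m and value of joint each of tag_left, tag_middle below 0.35 rad and value of joint tag_right above 2.95 rad))), for 0.2 s.
2. then the logger's button is pressed down (value of joint log_button above 0.0045 m), for 0.05 s.
At the end, for the whole second after the job is handed in: The tag in front of the dish's bay stands at more than 2.95 rad (flat over towards the dish), the other two tags below 0.35 rad, the dish within 40 mm of its bay's centre, the button up again (under 1.5 mm), loose things at rest (((horizontal distance between dish and bay_left below 0.04 m and value of joint tag_left above 2.95 rad and value of joint each of tag_middle, tag_right below 0.35 rad) or (horizontal distance between dish and bay_middle below 0.04 m and value of joint each of tag_left, tag_right below 0.35 rad and value of joint tag_middle above 2.95 rad) or (horizontal distance between dish and bay_right below 0.04 m and value of joint each of tag_left, tag_middle below 0.35 rad and value of joint tag_right above 2.95 rad)) and value of joint log_button below 0.0015 m and linear speed of each of dish, slide_box, well_plate, tube_rack, objective_can, slide_holder, reagent_bottle, beaker below 0.02 m/s); the robot touches nothing.
It fails at once if a tag of another bay is lifted (0.35 rad) ((not (horizontal distance between dish and bay_left below 0.04 m) and value of joint tag_left above 0.35 rad) or (not (horizontal distance between dish and bay_middle below 0.04 m) and value of joint tag_middle above 0.35 rad) or (not (horizontal distance between dish and bay_right below 0.04 m) and value of joint tag_right above 0.35 rad)).
It fails at once if a thing in the bays is picked up or shifted (30 mm) (distance of any of dish, slide_box, well_plate from where it was at the start of the episode above 0.03 m).
It fails at once if a loose thing on the table is picked up, shifted (40 mm) or knocked over (distance of any of tube_rack, objective_can, slide_holder, reagent_bottle, beaker from where it was at the start of the episode above 0.04 m or angle between any of tube_rack, objective_can, slide_holder, reagent_bottle, beaker's own z axis and vertical above 0.6 rad).
It also fails if it takes over 58 s, if anything falls off the work surface, if the arm or the gripper's body presses on something with over 40 N, if the wrist force passes 120 N, or if a joint passes its speed limit or range.

## Working session

There is one attempt and no reset: what is moved stays moved. The work goes in short steps, Python scripts to look and compute and a tool call to move; the robot and the scene stay as the last step left them, time stands still between calls to the robot, and variables do not carry over. Pictures are saved under pics/ and viewed, and the job is handed in when it is done.

Besides the shell and the picture viewer there is one more tool, called after ">>>" in YAML: its name, and indented under it one key for each argument. send_rows: Moves the arm, as the interface text tells. Its arguments: {"type":"object","properties":{"plan":{"type":"string"}},"required":["plan"]}

```bash
ls; mkdir -p pics; python3 - <<'E'
from cell import env, eyes
import cv2
s=env.state(); print(s['t'],s['eef_pos'],s['tcp_rot'],s['opening'])
for n in ("side","top","wrist"):
    p=eyes.read_camera(n); cv2.imwrite(f"pics/{n}0.png",p["image"][:,:,::-1]); print(n,{k:v for k,v in p.items() if k!='image'})
E
```

```text
pics
0.0 [ 170.16723295 -601.12130395  214.04959883] [-3.14045125e+00 -1.19638740e-04  2.75765882e-01] 0.9993872879584375
side {'vertical_fov': 52.93012277786907, 'cx': 287.14564197434913, 'cy': 212.1164616356416, 'extrinsics': array([[-9.99151826e-01,  1.15470451e-02, -3.95258619e-02,
         5.41133102e+02],
       [-3.89619805e-02, -5.75745584e-01,  8.16700059e-01,
         7.42969625e+02],
       [-1.33263680e-02,  8.17547362e-01,  5.75707147e-01,
         5.69983980e+02],
       [ 0.00000000e+00,  0.00000000e+00,  0.00000000e+00,
         1.00000000e+00]]), 'shot': 1}
top {'vertical_fov': 57.43796629238211, 'cx': 282.20913721075004, 'cy': 203.59727339278908, 'extrinsics': array([[-1.27861430e-03,  9.83529910e-01, -1.80740921e-01,
         4.10962136e+02],
       [-9.99876166e-01, -4.09232452e-03, -1.51956048e-02,
         3.20385060e+00],
       [-1.56849824e-02,  1.80699109e-01,  9.83413348e-01,
         9.13489763e+02],
       [ 0.00000000e+00,  0.00000000e+00,  0.00000000e+00,
         1.00000000e+00]]), 'shot': 2}
wrist {'vertical_fov': 59.473897910888745, 'cx': 282.68045977840205, 'cy': 210.28542510411935, 'extrinsics': array([[ 2.72491604e-01,  9.27008416e-01,  2.57689198e-01,
         2.42807165e+02],
       [-9.62156977e-01,  2.62956661e-01,  7.14685000e-02,
        -5.81432389e+02],
       [-1.50918991e-03, -2.67412026e-01,  9.63581097e-01,
         3.83510577e+02],
       [ 0.00000000e+00,  0.00000000e+00,  0.00000000e+00,
         1.00000000e+00]]), 'shot': 3}
```

View pics/top0.png

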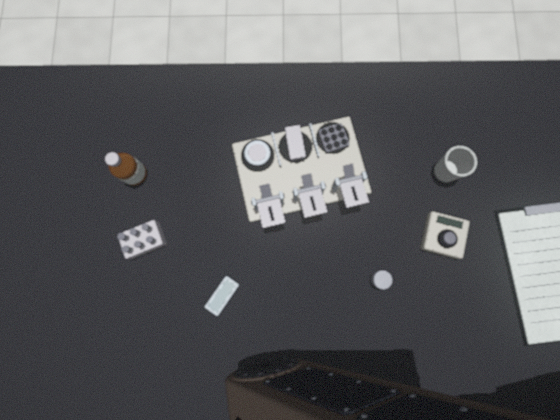

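View pics/side0.png

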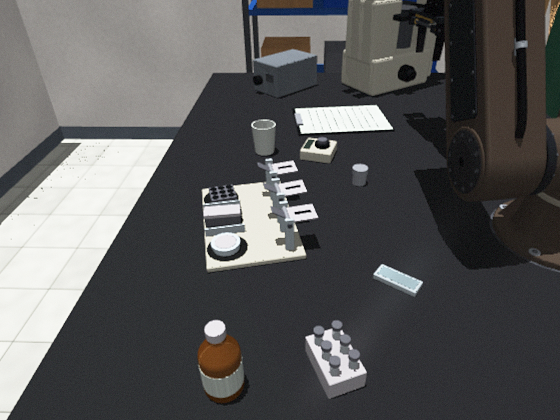

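View pics/wrist0.png

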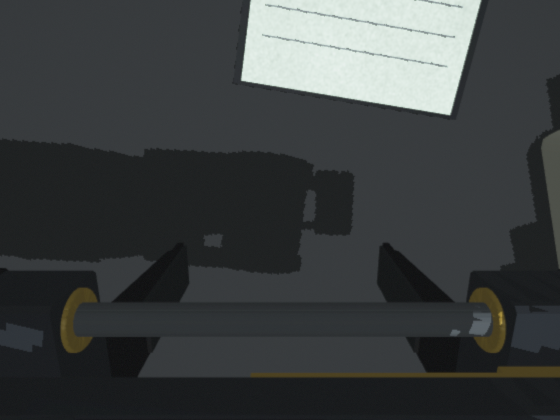

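The dish (white disc, top picture about (257,152)) is in the left bay. Next I'll find the stand's exact pose.

```bash
cat > h.py <<'E'
import numpy as np, cv2
def K(p):
    f=210/np.tan(np.radians(p["vertical_fov"])/2); return f
def proj(p,X):
    X=np.atleast_2d(X); T=np.linalg.inv(p["extrinsics"]); c=X@T[:3,:3].T+T[:3,3]; f=K(p)
    return np.c_[p["cx"]+f*c[:,0]/-c[:,2], p["cy"]-f*c[:,1]/-c[:,2]]
def ray(p,uv,z):
    f=K(p); d=np.array([(uv[0]-p["cx"])/f,-(uv[1]-p["cy"])/f,-1]); R=p["extrinsics"][:3,:3]; o=p["extrinsics"][:3,3]
    d=R@d; return o+d*(z-o[2])/d[2]
E
python3 - <<'E'
from cell import env, eyes, boxes_of, regions_of
from h import *
import pickle
t=eyes.read_camera("top"); s=eyes.read_camera("side")
pickle.dump((t,s),open("ts.pkl","wb"))
cv2.imwrite("pics/topz.png",cv2.resize(t["image"][100:240,220:390,::-1],None,fx=4.5,fy=4.2,interpolation=cv2.INTER_CUBIC))
cv2.imwrite("pics/sidez.png",cv2.resize(s["image"][145:285,190:340,::-1],None,fx=4.2,fy=4.2,interpolation=cv2.INTER_CUBIC))
for p,n in((t,"top"),(s,"side")):
  for o,z in(("dish",16),("slide_box",32),("well_plate",18),("logger",30),("log_button_top",36),("stand",12),("tag_left",75),("tag_middle",75),("tag_right",75),("tube_rack",63),("objective_can",45),("slide_holder",12),("reagent_bottle",130),("beaker",85)):
    r=boxes_of(o,p)
    for q in r[:2]:
        b=q["bbox"]; c=(b[0]+b[2]/2,b[1]+b[3]/2)
        print(n,o,round(q["confidence"],2),np.round(b),np.round(ray(p,c,z)))
E
```

```text
top dish 0.88 [246. 142.  24.  20.] [703.  76.  16.]
top slide_box 0.43 [244. 140.  26.  20.] [703.  77.  32.]
top slide_box 0.38 [444. 232.  12.  11.] [ 493. -366.   32.]
top well_plate 0.71 [316. 124.  29.  31.] [ 736. -102.   18.]
top well_plate 0.39 [371. 272.  25.  19.] [ 395. -213.   18.]
top logger 0.86 [421. 215.  47.  45.] [ 493. -356.   30.]
top logger 0.34 [231. 118. 140. 111.] [646. -28.  30.]
top log_button_top 0.53 [444. 232.  11.  14.] [ 491. -363.   36.]
top stand 0.93 [231. 117. 138. 108.] [656. -26.  12.]
top tag_left 0.82 [254. 183.  30.  41.] [565.  44.  75.]
top tag_left 0.45 [244. 141.  25.  21.] [687.  74.  75.]
top tag_middle 0.77 [296. 173.  32.  49.] [580. -50.  75.]
top tag_middle 0.25 [207. 280.  32.  32.] [365. 143.  75.]
top tag_right 0.88 [339. 163.  28.  48.] [ 603. -143.   75.]
top tube_rack 0.75 [119. 220.  46.  38.] [487. 328.  63.]
top objective_can 0.88 [372. 273.  26.  16.] [ 396. -210.   45.]
top objective_can 0.19 [235. 121. 135. 106.] [641. -31.  45.]
top slide_holder 0.68 [205. 278.  34.  37.] [361. 155.  12.]
top reagent_bottle 0.96 [108. 15
[... 717 characters left out ...]
] [557.  55.  75.]
side tag_right 0.76 [259. 164.  36.   7.] [ 607. -143.   75.]
side tag_right 0.56 [301. 138.  36.  24.] [ 503. -238.   75.]
side tube_rack 0.67 [304. 321.  60.  78.] [496. 379.  63.]
side objective_can 0.66 [202. 157. 116. 115.] [636.   7.  45.]
side objective_can 0.51 [352. 164.  16.  25.] [ 405. -159.   45.]
side slide_holder 0.81 [373. 267.  46.  31.] [369. 174.  12.]
side slide_holder 0.65 [200. 157. 118. 116.] [644. -35.  12.]
side reagent_bottle 0.59 [198. 318.  48.  83.] [639. 432. 130.]
side reagent_bottle 0.56 [267. 180.  39.  18.] [575.  39. 130.]
side beaker 0.78 [253. 121.  22.  35.] [ 649. -283.   85.]
side beaker 0.57 [256. 159.  43.  16.] [ 604. -130.   85.]
```

View pics/topz.png

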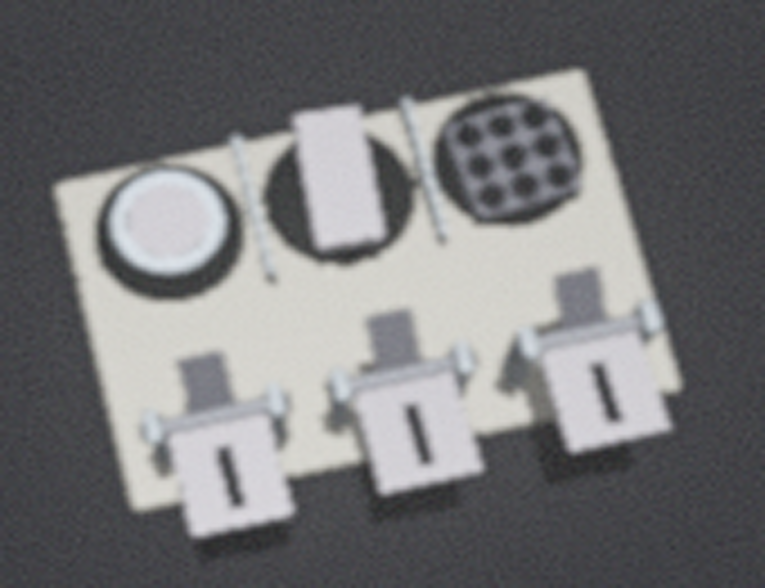

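View pics/sidez.png

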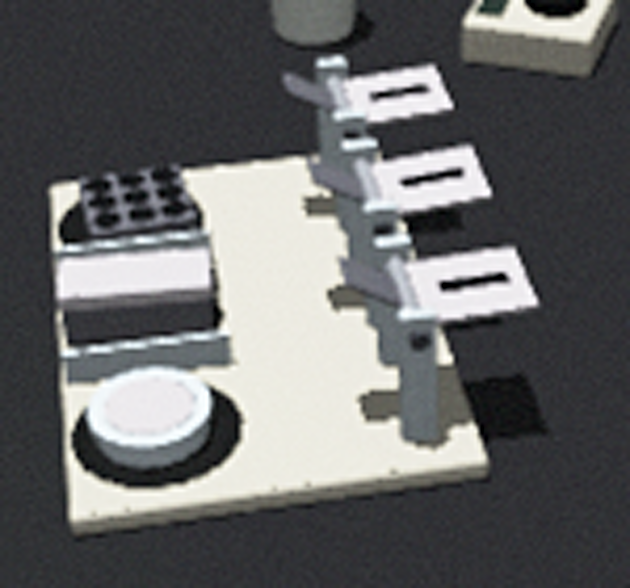

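The pictures show the dish at zoomed top (165,225), which is the left bay, with the slide box in the middle and the well plate on the right. All tags show the bar. Fitting the stand pose from plate corners and post tops.

```bash
python3 - <<'E'
from h import *
import pickle
from scipy.optimize import least_squares
t,s=pickle.load(open("ts.pkl","rb"))
S=[(170,150,12),(170,-150,12),(-30,-150,12),(-30,150,12),(0,126,88),(0,64,88),(0,31,88),(0,-31,88),(0,-64,88),(0,-126,88)]
U=np.array([(52,186),(586,68),(683,388),(133,512),(152,422),(278,402),(343,384),(462,357),(528,342),(650,316)])/[4.5,4.2]+[220,100]
S2=[(170,150,12),(-30,150,12),(170,-150,12)]; U2=np.array([(72,522),(488,465),(50,188)])/4.2+[190,145]
def W(q,P):
    P=np.array(P,float);c,n=np.cos(q[2]),np.sin(q[2]); return np.c_[q[0]+c*P[:,0]-n*P[:,1],q[1]+n*P[:,0]+c*P[:,1],P[:,2]]
for nm,use in(("top",1),("side",2),("both",3)):
    def f(q):
        r=[]
        if use&1:r.append((proj(t,W(q,S))-U).ravel())
        if use&2:r.append((proj(s,W(q,S2))-U2).ravel())
        return np.concatenate(r)
    o=least_squares(f,[590,-40,-.2],x_scale=[10,10,.1],loss='soft_l1'); print(nm,o.x,np.round(f(o.x),1))
q=o.x
print("pivot",W(q,[(0,95,75)]),"bay",W(q,[(125,95,16)]))
E
```

```text
top [ 5.96820576e+02 -4.42894528e+01  2.34536586e-01] [ 0.3 -0.5 -0.7  0.  -0.1  0.2  0.  -0.   0.   1.1 -0.5 -0.7 -0.4  0.1
  0.5 -0.   0.3  0.1  0.3 -0.2]
side [ 5.97077802e+02 -3.76467826e+01  2.32048908e-01] [-0.8  0.4  1.  -0.2 -0.1 -0.7]
both [ 5.97121254e+02 -4.37880115e+01  2.34565751e-01] [ 0.1 -0.6 -0.9 -0.1 -0.4  0.1 -0.2 -0.1 -0.2  0.9 -0.7 -0.9 -0.6 -0.1
  0.3 -0.1  0.1 -0.   0.1 -0.3  0.  -1.7  1.2 -2.3  0.2 -1.9]
pivot [[575.04129269  48.61044781  75.        ]] bay [[696.61821288  77.66302907  16.        ]]
```

>>> send_rows:
  plan: "34 -32 0 0.04 0; 34 -32 0 0 0; 34 -32 0 0 0; 34 -32 0 0 0; 34 -32 0 0 0; 34 -32 0 0 0; 34 -32 0 0 0; 34 -32 0 0 0"

```text
t: 2.45
eef_pos: [377.6, -281.8, 213.8]
tcp_rot: [3.139, -0.001, 0.225]
ft_force: [1.1, -0.4, 0.5]
opening: 0.388
```

```bash
cat > st.py <<'E'
from cell import env
import numpy as np
s=env.state(); d=s['eef_pos']-np.array([597.1,-43.8,0]); c,n=np.cos(.2346),np.sin(.2346)
print("t",round(s['t'],2),"stand xyz",np.round([c*d[0]+n*d[1],-n*d[0]+c*d[1],d[2]],1),"rot",np.round(s['tcp_rot'],3),"F",np.round(s['ft_force'],1),"open",round(s['opening'],3))
E
python3 st.py
```

```text
t 2.45 stand xyz [-268.8 -180.4  213.8] rot [ 3.139e+00 -1.000e-03  2.250e-01] F [ 1.1 -0.4  0.5] open 0.388
```

Good tracking. Next to stand (0, 95).

>>> send_rows:
  plan: "34 -34 0 -0.01 0; 34 -34 0 0 0; 34 -34 0 0 0; 34 -34 0 0 0; 34 -34 0 0 0; 34 -34 0 0 0; 34 -34 0 0 0; 30 -36 0 0 0"

```text
t: 3.25
eef_pos: [581.3, 61.5, 215.2]
tcp_rot: [3.135, -0.005, 0.235]
ft_force: [-0.3, -0.8, -0.3]
opening: 0.002
```

```bash
python3 st.py; python3 - <<'E'
from cell import eyes
from h import *
import pickle
p=eyes.read_camera("wrist"); pickle.dump(p,open("w1.pkl","wb")); im=p["image"][:,:,::-1].copy()
c,n=np.cos(.23457),np.sin(.23457)
def W(P):
    P=np.array(P,float); return np.c_[597.12+c*P[:,0]-n*P[:,1],-43.79+n*P[:,0]+c*P[:,1],P[:,2]]
for P in W([(0,126,88),(0,64,88),(29.5,107,95.6),(29.5,83,95.6),(-60,120,77),(-60,70,77),(170,150,12),(168,47.5,44),(82,47.5,44)]):
    u=proj(p,P)[0]; print(np.round(u)); cv2.drawMarker(im,tuple(int(round(v)) for v in u),(0,0,255),0,10,1)
cv2.imwrite("pics/w1.png",im)
E
```

```text
t 3.25 stand xyz [  9.1 106.1 215.2] rot [ 3.135 -0.005  0.235] F [-0.3 -0.8 -0.3] open 0.002
[257. 213.]
[331. 213.]
[280. 180.]
[310. 180.]
[266. 273.]
[321. 273.]
[233.  12.]
[351.   5.]
[346. 112.]
```

View pics/w1.png

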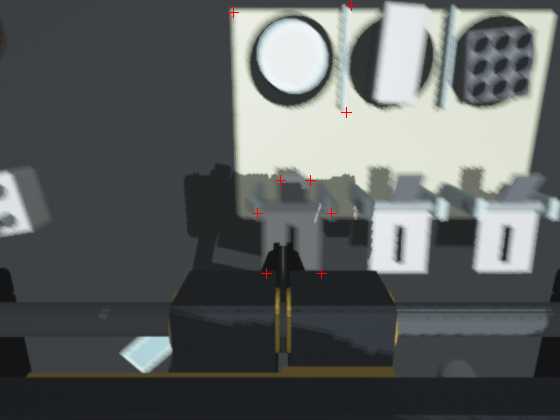

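>>> send_rows:
  plan: "8 11 20 0 0; 0 0 0 0 0; 0 0 0 0 0"

```text
t: 3.6
eef_pos: [594.6, 61.4, 194.9]
tcp_rot: [3.137, -0.007, 0.243]
ft_force: [-0.2, -0.3, 1.0]
opening: 0.005
```

```bash
python3 st.py; python3 - <<'E'
from cell import eyes
from h import *
import pickle
p=eyes.read_camera("wrist"); pickle.dump(p,open("w2.pkl","wb")); im=p["image"][100:300,180:400,::-1].copy()
im=cv2.resize(im,None,fx=3,fy=3,interpolation=cv2.INTER_CUBIC)
c,n=np.cos(.23457),np.sin(.23457)
def W(P):
    P=np.array(P,float); return np.c_[597.12+c*P[:,0]-n*P[:,1],-43.79+n*P[:,0]+c*P[:,1],P[:,2]]
for P in W([(0,126,88),(0,64,88),(29.5,107,95.6),(29.5,83,95.6),(-60,120,77),(-60,70,77),(82,47.5,44),(-30,150,12),(-30,0,12)]):
    u=(proj(p,P)[0]-[180,100])*3; print(np.round(u)); cv2.drawMarker(im,tuple(int(round(v)) for v in u),(0,0,255),0,10,1)
cv2.imwrite("pics/w2.png",im)
E
```

```text
t 3.6 stand xyz [ 22.  102.9 194.9] rot [ 3.137 -0.007  0.243] F [-0.2 -0.3  1. ] open 0.005
[216. 408.]
[450. 409.]
[288. 307.]
[383. 308.]
[243. 592.]
[416. 593.]
[500.  86.]
[164. 418.]
[606. 421.]
```

View pics/w2.png

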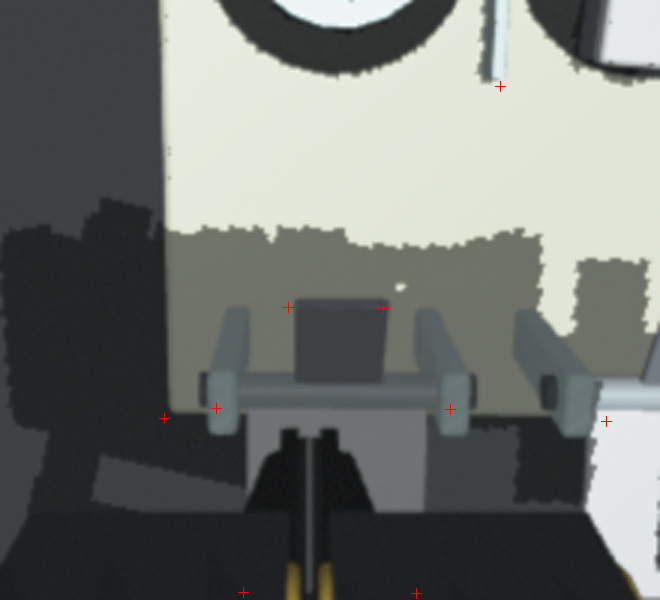

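>>> send_rows:
  plan: "0 8 40 0 0; 0 0 35 0 0; 0 0 10 0 0; 0 0 0 0 0"

```text
t: 4.05
eef_pos: [597.7, 51.0, 112.6]
tcp_rot: [3.135, -0.013, 0.24]
ft_force: [0.4, -0.5, 1.0]
opening: 0.002
```

```bash
python3 st.py; cat > pic.py <<'E'
import sys
from cell import eyes
import cv2
x0,x1,y0,y1=map(int,sys.argv[3:7])
im=eyes.read_camera(sys.argv[1])["image"][y0:y1,x0:x1,::-1]
k=min(780/im.shape[1],580/im.shape[0])
cv2.imwrite(f"pics/{sys.argv[2]}.png",cv2.resize(im,None,fx=k,fy=k,interpolation=cv2.INTER_CUBIC))
E
python3 pic.py side s1 230 350 150 270; python3 pic.py wrist w3 0 560 0 420
```

```text
t 4.05 stand xyz [ 22.6  92.  112.6] rot [ 3.135 -0.013  0.24 ] F [ 0.4 -0.5  1. ] open 0.002
```

View pics/s1.png

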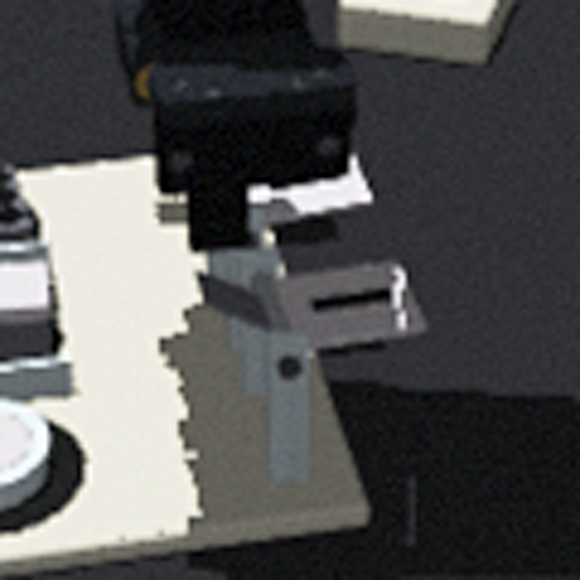

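View pics/w3.png

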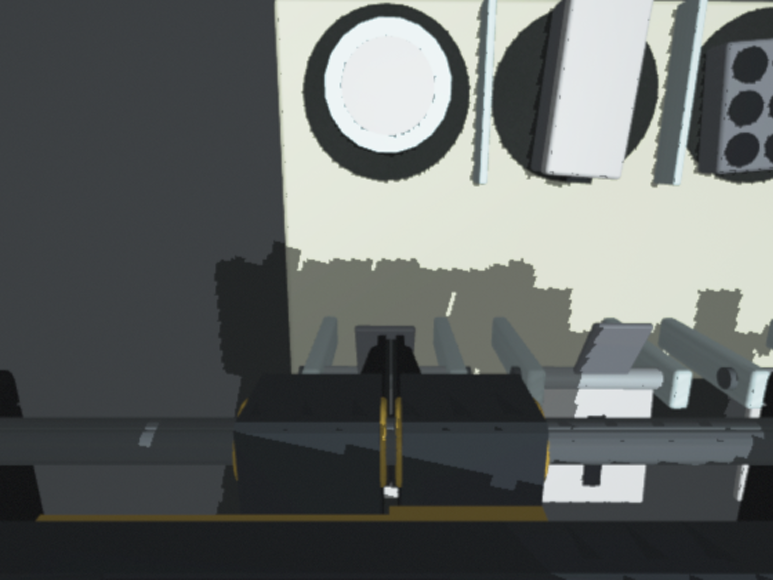

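>>> send_rows:
  plan: "0 0 8 0 0; 0 0 8 0 0; 0 0 8 0 0; 0 0 8 0 0; 0 0 6 0 0; 0 0 0 0 0"

```text
t: 4.75
eef_pos: [602.0, 51.3, 77.7]
tcp_rot: [3.132, -0.024, 0.24]
ft_force: [-0.0, -0.4, -0.6]
opening: 0.003
```

```bash
python3 st.py;python3 pic.py side s2 230 350 150 270
```

```text
t 4.75 stand xyz [26.9 91.3 77.7] rot [ 3.132 -0.024  0.24 ] F [-0.  -0.4 -0.6] open 0.003
```

View pics/s2.png

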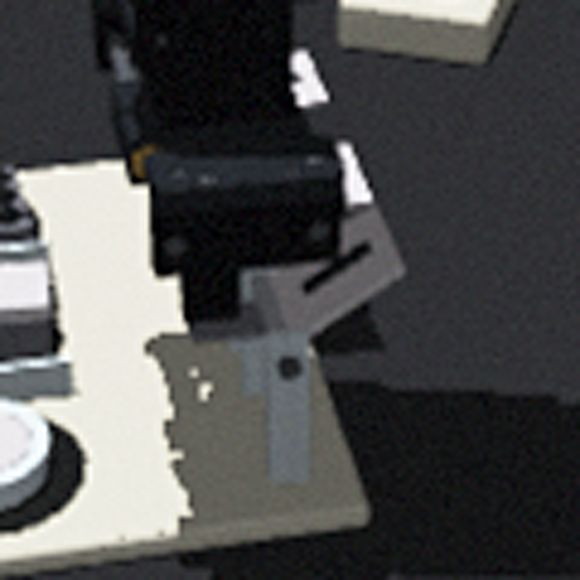

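>>> send_rows:
  plan: "-4 0 5 0 0; -3 0 5 0 0; 0 0 5 0 0; 0 0 0 0 0"

```text
t: 5.2
eef_pos: [598.0, 49.8, 64.0]
tcp_rot: [3.131, -0.032, 0.24]
ft_force: [1.1, 0.3, -0.5]
opening: 0.006
```

```bash
python3 st.py;python3 pic.py side s3 230 350 150 270
```

```text
t 5.2 stand xyz [22.6 90.8 64. ] rot [ 3.131 -0.032  0.24 ] F [ 1.1  0.3 -0.5] open 0.006
```

View pics/s3.png

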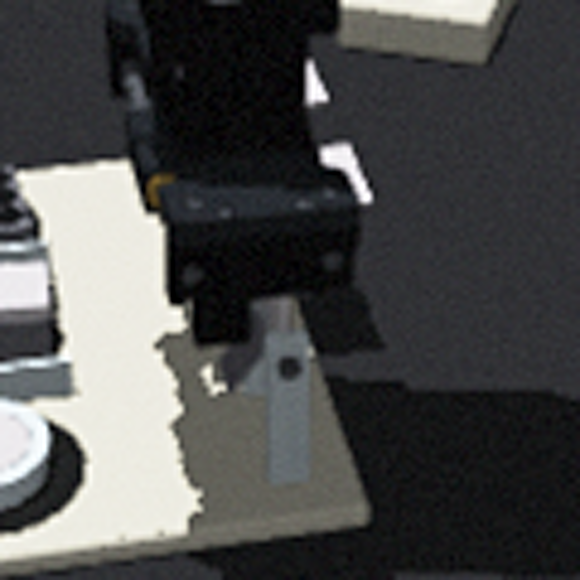

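>>> send_rows:
  plan: "0 0 -30 0 0; 0 0 -40 0 0; 0 -2 -40 0 0; -30 0 0 0 0; -40 0 0 0 0; 0 0 0 0 0"

```text
t: 5.85
eef_pos: [520.5, 34.9, 175.0]
tcp_rot: [3.132, -0.024, 0.241]
ft_force: [0.5, -0.5, -0.4]
opening: 0.003
```

```bash
python3 st.py;python3 pic.py side s4 230 350 150 270; python3 pic.py wrist w4 0 560 0 420
```

```text
t 5.85 stand xyz [-56.2  94.3 175. ] rot [ 3.132 -0.024  0.241] F [ 0.5 -0.5 -0.4] open 0.003
```

View pics/s4.png

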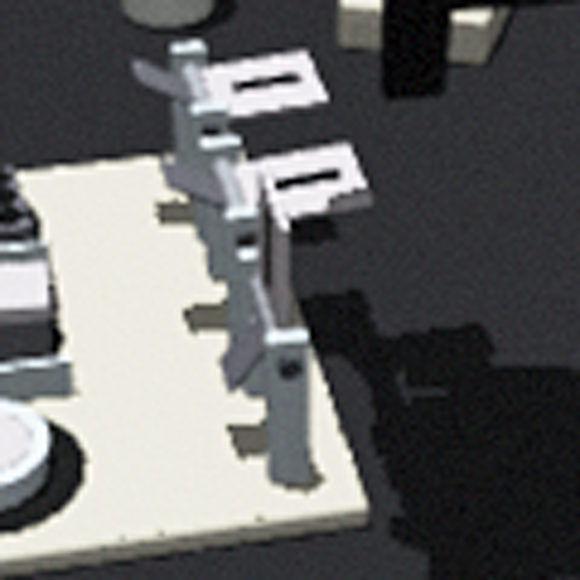

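View pics/w4.png

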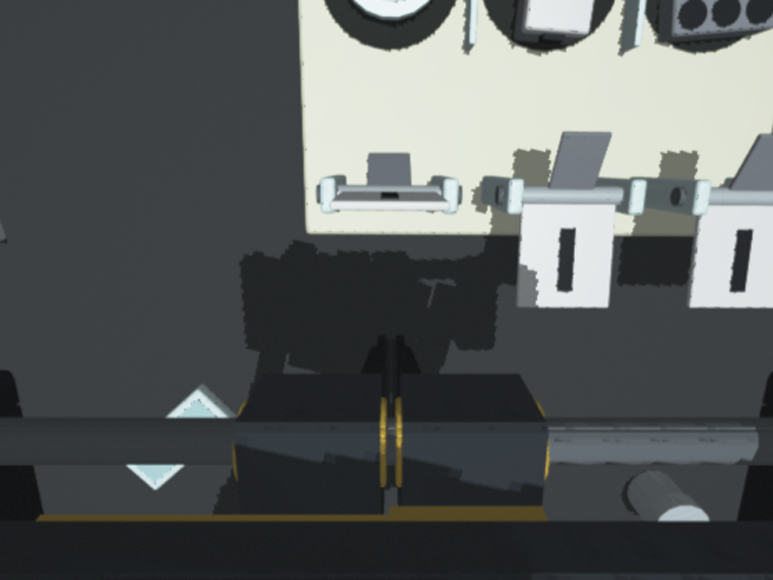

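>>> send_rows:
  plan: "0 0 35 0 0; 0 0 32 0 0; 0 0 0 0 0; 15 0 0 0 0; 15 0 0 0 0; 15 0 0 0 0; 15 0 0 0 0; 0 0 0 0 0"

```text
t: 6.75
eef_pos: [591.3, 50.4, 112.0]
tcp_rot: [3.132, -0.027, 0.241]
ft_force: [-0.3, 0.8, 0.3]
opening: 0.003
```

```bash
python3 st.py;python3 pic.py side s5 230 350 150 270
```

```text
t 6.75 stand xyz [ 16.2  92.9 112. ] rot [ 3.132 -0.027  0.241] F [-0.3  0.8  0.3] open 0.003
```

View pics/s5.png

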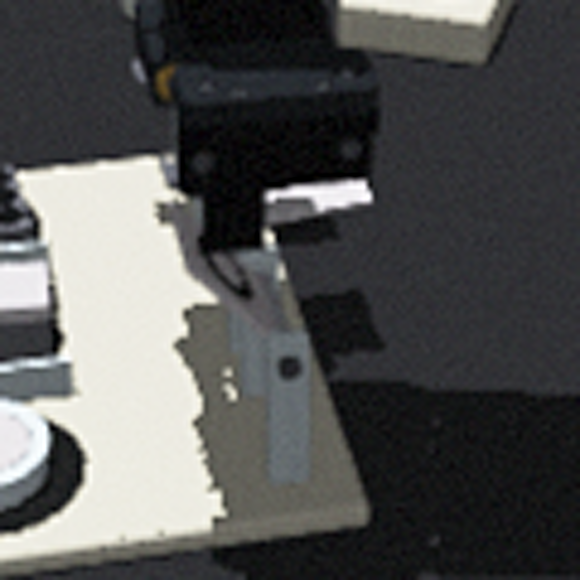

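>>> send_rows:
  plan: "12 0 0 0 0; 2 0 8 0 0; 0 0 8 0 0; 0 0 7 0 0; 0 0 5 0 0; 0 0 3 0 0; 0 0 0 0 0"

```text
t: 7.5
eef_pos: [602.6, 53.0, 80.1]
tcp_rot: [3.132, -0.025, 0.241]
ft_force: [0.5, 0.2, 0.5]
opening: 0.007
```

```bash
python3 st.py;python3 pic.py side s6 230 350 150 270
```

```text
t 7.5 stand xyz [27.9 92.9 80.1] rot [ 3.132 -0.025  0.241] F [0.5 0.2 0.5] open 0.007
```

View pics/s6.png

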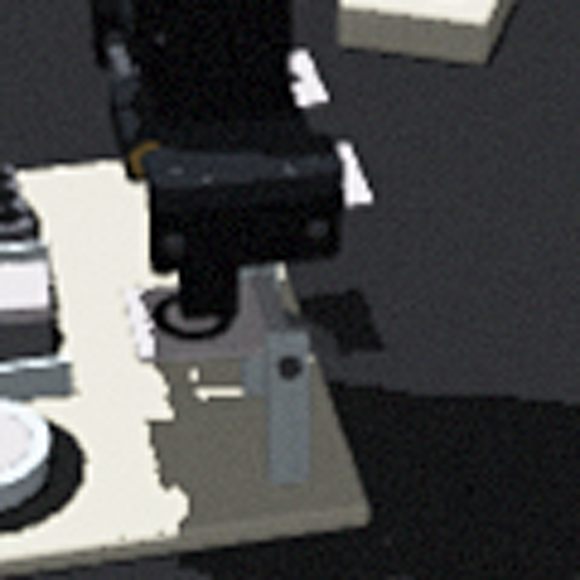

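Nearly flat. I'll press further out until there's contact force at the stop.

>>> send_rows:
  plan: "8 0 0 0 0; 4 0 0 0 0; 0 0 2 0 0; 0 0 2 0 0; 0 0 1 0 0; 0 0 0 0 0"

```text
t: 8.15
eef_pos: [615.6, 56.1, 77.5]
tcp_rot: [3.131, -0.026, 0.242]
ft_force: [-1.1, 0.3, 1.4]
opening: 0.002
```

>>> send_rows:
  plan: "0 0 2 0 0; 0 0 2 0 0; 0 0 0 0 0"

```text
t: 8.45
eef_pos: [615.6, 56.1, 77.7]
tcp_rot: [3.13, -0.029, 0.242]
ft_force: [-0.5, 0.4, 0.5]
opening: 0.0
```

>>> send_rows:
  plan: "0 0 4 0 0; 0 0 4 0 0"

```text
t: 8.65
eef_pos: [616.2, 56.2, 75.9]
tcp_rot: [3.129, -0.032, 0.243]
ft_force: [-20.8, -0.2, 59.1]
opening: 0.005
```

```bash
python3 st.py;python3 pic.py side s7 230 350 150 270
```

```text
t 8.65 stand xyz [41.9 92.8 75.9] rot [ 3.129 -0.032  0.243] F [-20.8  -0.2  59.1] open 0.005
```

View pics/s7.png

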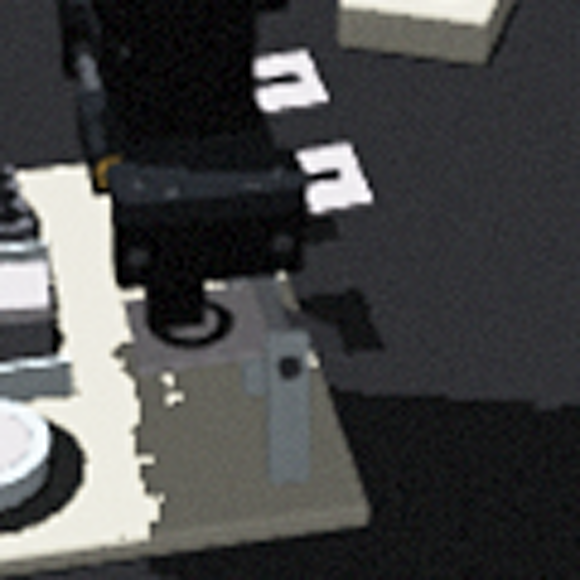

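>>> send_rows:
  plan: "0 0 -30 0 0; 0 0 -45 0 0; 0 0 -45 0 0; -10 0 0 0 0; -22 40 0 0 0; -22 40 0 0 0; -22 40 0 0 0; -22 40 0 0 0"

```text
t: 9.5
eef_pos: [553.4, -122.4, 198.7]
tcp_rot: [3.129, -0.035, 0.251]
ft_force: [2.0, -0.3, 0.2]
opening: 0.009
```

>>> send_rows:
  plan: "-22 40 0 0 0; -22 40 0 0 0; -22 40 0 0 0; -22 40 0 0 0; -22 40 0 0 0; -10 10 0 0 0; 0 0 0 0 0; 0 0 0 0 0"

```text
t: 10.3
eef_pos: [481.0, -367.7, 190.6]
tcp_rot: [3.133, -0.031, 0.245]
ft_force: [0.8, 0.1, -0.3]
opening: 0.008
```

```bash
python3 st.py; python3 pic.py top t8 220 480 100 290; python3 pic.py side s8 230 350 150 270;python3 - <<'E'
from cell import eyes,regions_of
from h import *
for n in("top","wrist"):
    p=eyes.read_camera(n)
    cv2.imwrite(f"pics/{n}9.png",p["image"][:,:,::-1])
    for o,z in(("log_button_top",36),("logger",30)):
        for r in regions_of(o,p)[:2]:
            v,u=np.nonzero(r["pixels"]); b=r["bbox"]; print(n,o,r["confidence"],b,ray(p,(u.mean(),v.mean()),z))
E
```

```text
t 10.3 stand xyz [-188.2 -288.   190.6] rot [ 3.133 -0.031  0.245] F [ 0.8  0.1 -0.3] open 0.008
top log_button_top 0.55 [444.3, 234.3, 10.5, 11.1] [ 491.56269062 -363.27681512   36.        ]
top logger 0.57 [422.0, 211.9, 41.0, 45.7] [ 498.79004346 -351.02743061   30.        ]
top logger 0.52 [233.6, 115.2, 135.9, 106.9] [641.44960236 -31.35405104  30.        ]
wrist log_button_top 0.61 [257.9, 175.4, 36.7, 31.8] [ 488.68481075 -359.70673381   36.        ]
wrist logger 0.98 [217.2, 110.4, 128.2, 128.3] [ 502.44781352 -361.3410576    30.        ]
```

View pics/s8.png

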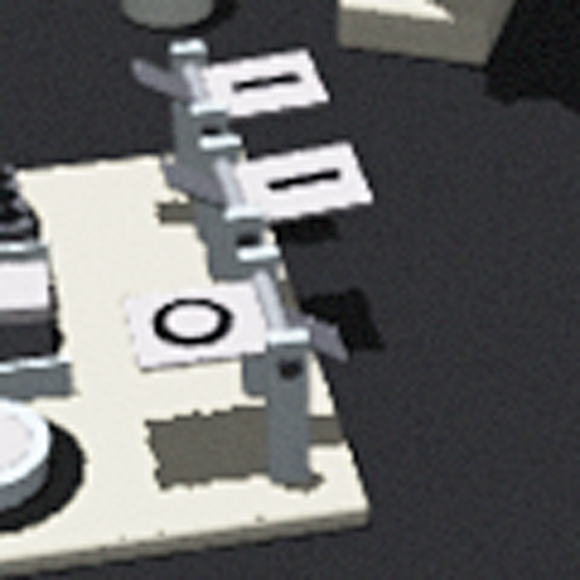

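View pics/t8.png

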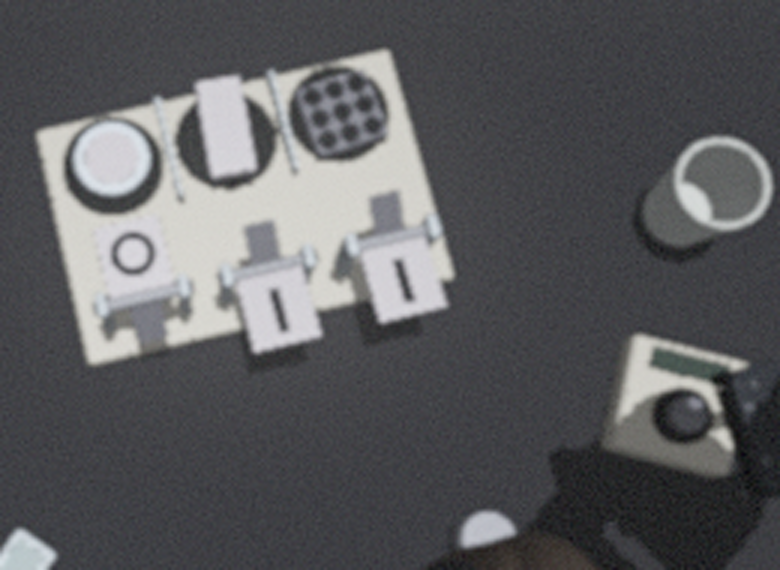

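View pics/wrist9.png

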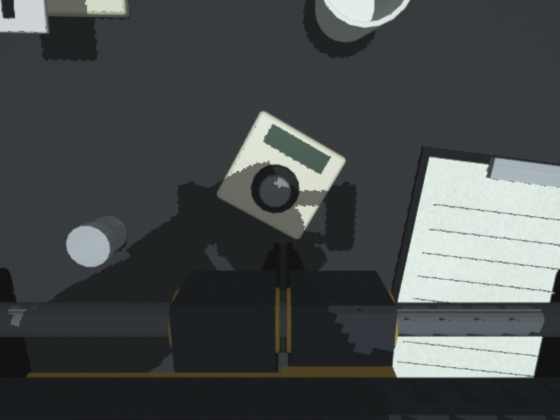

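Tag left shows the ring and lies flat; the other two are unchanged. Now the button.

>>> send_rows:
  plan: "6 -5 40 0 0; 0 0 40 0 0; 0 0 40 0 0; 0 0 12 0 0; 0 0 0 0 0"

```text
t: 11.2
eef_pos: [493.3, -361.5, 58.5]
tcp_rot: [3.127, -0.035, 0.249]
ft_force: [0.6, 0.5, -0.2]
opening: 0.003
```

```bash
python3 st.py; python3 - <<'E'
from cell import eyes,regions_of,env
from h import *
print(env.state()['eef_pos'])
p=eyes.read_camera("wrist")
cv2.imwrite("pics/w10.png",p["image"][:,:,::-1])
E
```

```text
t 11.2 stand xyz [-174.8 -284.9   58.5] rot [ 3.127 -0.035  0.249] F [ 0.6  0.5 -0.2] open 0.003
[ 493.25963379 -361.49145244   58.49253774]
```

View pics/w10.png

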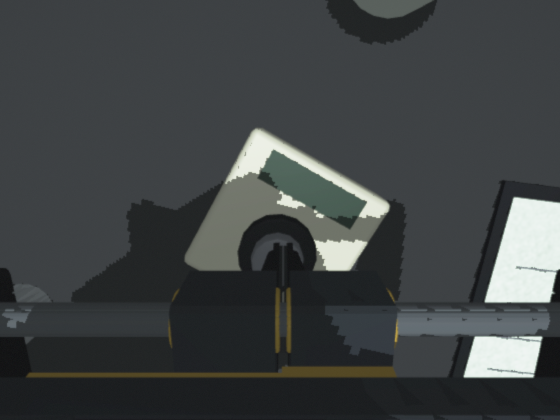

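>>> send_rows:
  plan: "-3 0 10 0 0; 0 0 8 0 0; 0 0 5 0 0; 0 0 4 0 0; 0 0 4 0 0"

```text
t: 11.75
eef_pos: [492.1, -363.8, 45.8]
tcp_rot: [3.117, -0.041, 0.251]
ft_force: [-10.5, 8.4, 32.7]
opening: 0.005
```

```bash
python3 st.py; python3 pic.py side s11 280 360 120 180;python3 pic.py top t11 400 500 190 270;python3 pic.py wrist w11 0 560 0 420
```

```text
t 11.75 stand xyz [-176.5 -286.8   45.8] rot [ 3.117 -0.041  0.251] F [-10.5   8.4  32.7] open 0.005
```

View pics/s11.png

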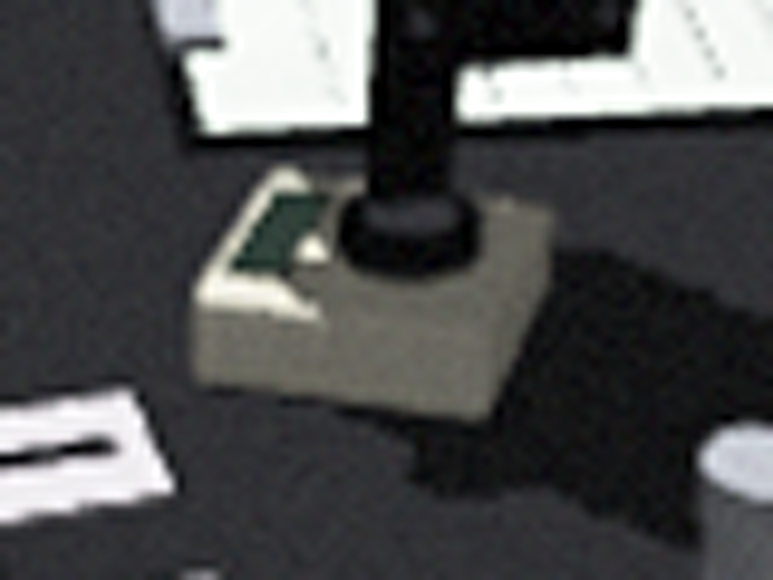

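View pics/t11.png

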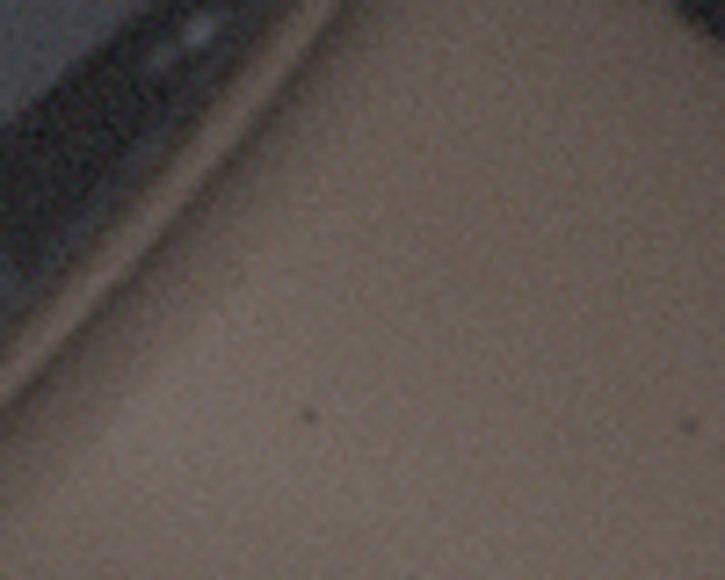

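View pics/w11.png

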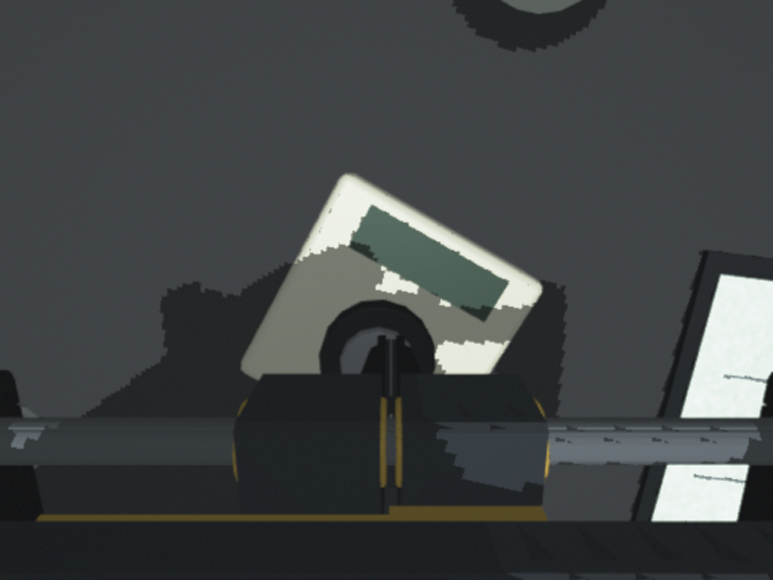

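The fingers stopped at z 45.8 against something (33 N). The fingertip is right of the button's centre, on or near a dark collar. I'll lift and triangulate.

>>> send_rows:
  plan: "0 0 -20 0 0; 0 0 -40 0 0; -40 0 -20 0 0; 0 0 0 0 0; 0 0 0 0 0"

```text
t: 12.4
eef_pos: [449.3, -374.4, 132.4]
tcp_rot: [3.108, -0.046, 0.251]
ft_force: [0.9, -0.3, -0.3]
opening: 0.006
```

```bash
python3 st.py; python3 - <<'E'
from cell import eyes,regions_of,env
from h import *
import pickle
print(env.state()['eef_pos'])
p=eyes.read_camera("wrist"); s=eyes.read_camera("side"); pickle.dump((p,s),open("wl.pkl","wb"))
cv2.imwrite("pics/w12.png",cv2.resize(p["image"][100:310,180:460,::-1],None,fx=2.75,fy=2.75,interpolation=cv2.INTER_CUBIC))
cv2.imwrite("pics/s12.png",cv2.resize(s["image"][125:173,285:349,::-1],None,fx=12,fy=12,interpolation=cv2.INTER_CUBIC))
for r in regions_of("log_button_top",p)[:1]: print(r["bbox"],r["confidence"])
E
```

```text
t 12.4 stand xyz [-220.6 -287.1  132.4] rot [ 3.108 -0.046  0.251] F [ 0.9 -0.3 -0.3] open 0.006
[ 449.32899633 -374.35339277  132.41474937]
[251.6, 142.7, 38.8, 40.9] 0.73
```

View pics/w12.png

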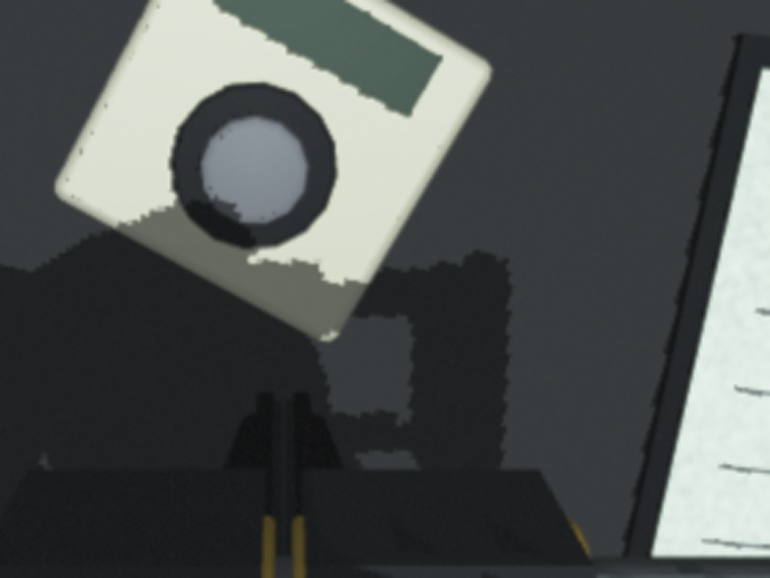

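View pics/s12.png

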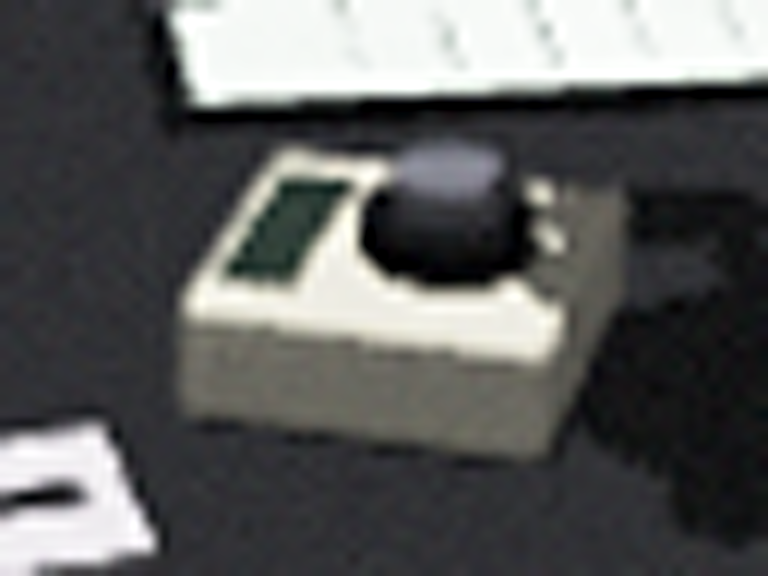

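```bash
python3 - <<'E'
from h import *
import pickle
p,s=pickle.load(open("wl.pkl","rb"))
for z in(40,44,48,52,56): print(z,np.round(ray(p,(272.7,161.8),z),1),np.round(ray(s,(322.3,139),z),1))
E
```

```text
40 [ 489.6 -360.4   40. ] [ 490.3 -377.3   40. ]
44 [ 490.  -360.3   44. ] [ 490.7 -368.9   44. ]
48 [ 490.3 -360.2   48. ] [ 491.1 -360.4   48. ]
52 [ 490.7 -360.1   52. ] [ 491.4 -351.9   52. ]
56 [ 491.1 -359.9   56. ] [ 491.8 -343.5   56. ]
```

>>> send_rows:
  plan: "39 -3 0 0 0; 0 0 40 0 0; 0 0 25 0 0; 0 0 0 0 0"

```text
t: 12.95
eef_pos: [493.2, -361.1, 63.8]
tcp_rot: [3.111, -0.044, 0.253]
ft_force: [-0.4, -0.1, -0.4]
opening: 0.006
```

>>> send_rows:
  plan: "-3 -1 8 0 0; 0 0 5 0 0; 0 0 4 0 0; 0 0 3 0 0"

```text
t: 13.35
eef_pos: [491.3, -361.2, 45.6]
tcp_rot: [3.11, -0.044, 0.254]
ft_force: [-11.1, 9.2, 41.8]
opening: 0.004
```

>>> send_rows:
  plan: "0 0 3 0 0; 0 0 3 0 0"

```text
t: 13.55
eef_pos: [491.4, -361.1, 45.9]
tcp_rot: [3.109, -0.046, 0.254]
ft_force: [-10.6, 8.6, 31.0]
opening: 0.003
```

>>> send_rows:
  plan: "0 0 4 0 0; 0 0 3 0 0"

```text
t: 13.75
eef_pos: [491.3, -361.1, 46.0]
tcp_rot: [3.106, -0.047, 0.254]
ft_force: [-9.0, 7.8, 27.7]
opening: 0.005
```

>>> send_rows:
  plan: "0 0 -10 0 0; 0 0 -40 0 0; 0 0 -40 0 0; -40 0 -40 0 0; -40 0 0 0 0; 0 0 0 0 0; 0 0 0 0 0"

```text
t: 14.45
eef_pos: [410.8, -379.3, 177.9]
tcp_rot: [3.095, -0.053, 0.254]
ft_force: [-0.4, -0.1, 0.8]
opening: 0.003
```

```bash
python3 st.py; python3 pic.py top t13 80 500 90 325; python3 pic.py side s13 150 430 110 410; python3 pic.py side s14 285 349 125 173
```

```text
t 14.45 stand xyz [-259.1 -283.   177.9] rot [ 3.095 -0.053  0.254] F [-0.4 -0.1  0.8] open 0.003
```

View pics/t13.png

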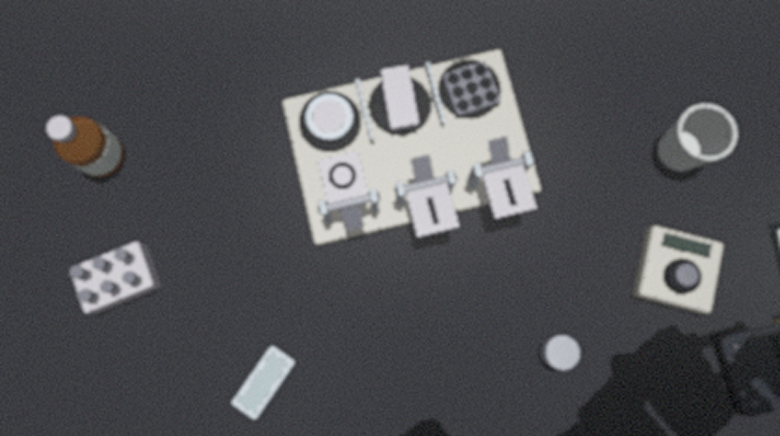

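View pics/s13.png

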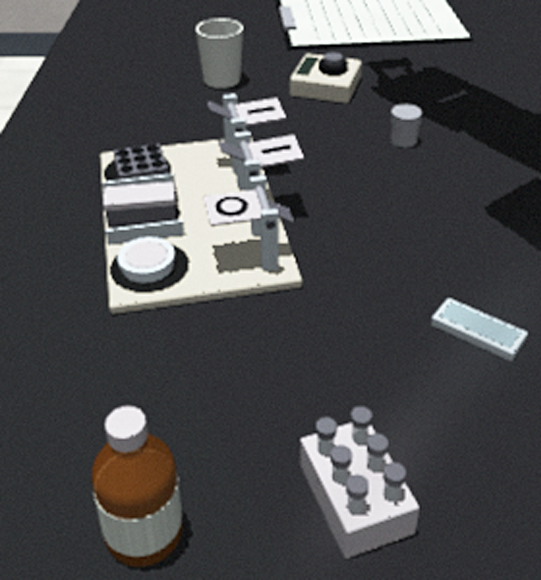

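View pics/s14.png

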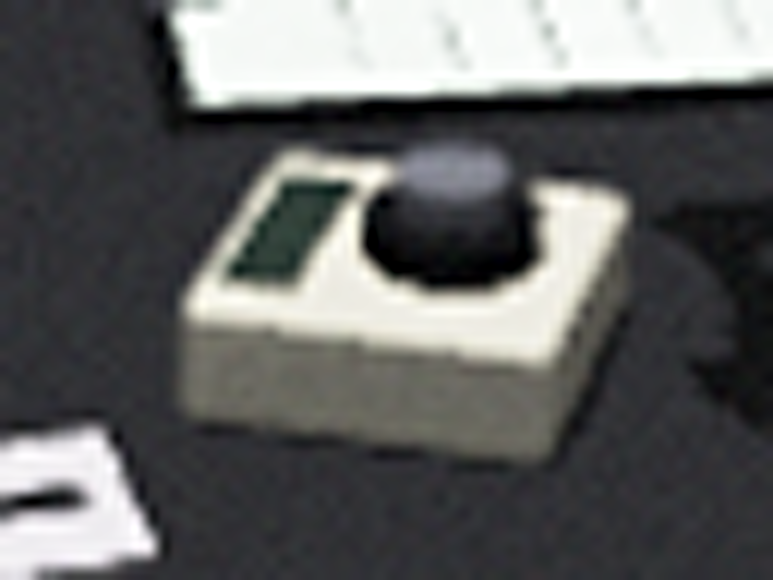

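```bash
python3 -c "
from cell import job_done
print(job_done())"
```

```text
the job is handed in; nothing more can be done
None
```

The job is handed in, and my last checks found nothing wrong with the tag, the button or the loose things. No verdict was reported, and I could not read the joint values directly.

- **Tag:** The dish was in the left bay. I pressed the left tag's thumb tab down with the shut fingertips until the tag was nearly upright. Then I pushed it over from the robot side and pressed it onto its stop, where the force reached about 59 N. The last top and side pictures show it flat with the ring up.
- **Other tags and loose things:** The middle and right tags still lie level with the bar up. The dish and every other loose thing look unmoved.
- **Button:** I pressed it twice, because the first press was a few mm off centre and stopped at 33 N, higher than I expected. Triangulating put the button's top at about 48 to 51 mm, where I had assumed 36. The second press was centred and reached a hard stop at about 46 mm with 28 to 42 N, well above the 4 N needed. I took that as fully down. The last side picture shows the button up again.
- **Disagreement:** The side camera's y was about 6 mm off from the top camera's. I relied on the top and wrist cameras for position.

At hand-in the gripper was clear of everything, with the tip at 178 mm height, and the force reading was about zero.

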